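Pack a dry-block heater's block and tube rack, heaviest lowest

ROBOT

A 7-joint arm with a two-finger parallel gripper is mounted at the origin on the work surface. World frame = base frame: x ahead of the robot, y to its left, z up, the work surface at z = 0. Lengths are in m, angles in rad, forces in N, time in s.
With the tool pointing down it reaches from about 0.4 to 0.875 m from the base axis. Payload 4.4 kg.
Tool frame: the origin (TCP) lies midway between the tips of the shut fingers; the grasp point (between the pads) lies 19 mm behind it; x points along the fingers, y is the direction in which the jaws open and shut, and the axes are right-handed (so a half turn about x gives the same grasp; the last joint's range is limited). The gripper opens to 85 mm and grips with 20 to 120 N. Pads are 22 mm wide; open, the fingers measure 114 mm over their backs; the gripper's body (76 mm by 85 mm) begins 54 mm behind the grasp point. The pads swing forward as they close: fully open they stand 13 mm farther back than shut.
Start: joints at [-1.41, 0.628, 0.038, 1.517, -0.027, 0.996, -0.02], TCP at [0.146, 0.633, 0.231] pointing down, gripper open.
Joint ranges: [-3.06, 3.06], [-0.37, 2.12], [-1.25, 1.32], [0.18, 2.47], [-1.1, 4.24], [0.23, 1.98], [-2.94, 2.94]. Speed limits (rad/s): [2.57, 2.57, 3.14, 3.14, 3.14, 3.14, 3.14].

INTERFACE

Orientations are given as a rotation vector (axis times angle).
In Python, from workcell import ctrl, eyes, order gives the robot as it stands. The module is installed in compiled form; this text tells all that it offers.
- The arm moves only by the tool send_rows, never from a script. Its argument "moves" is one flat list of numbers, 6 for each row, row after row: the shift along the tool's x, y, z in m, then the turn, a rotation vector about the tool's x, y, z in rad. In form: [x, y, z, ax, ay, az, x, y, z, ax, ay, az, ...]. A call has 1 to 8 rows; each row is the pose to reach, as a shift and turn from the pose measured when the call began, along the tool's axes at that moment; what a row does not reach only later rows make up. A row lasts 1/8 s, in which the tool goes at most 62.5 mm and 10.7 degrees, less where a joint would pass 70% of its speed; a pose out of reach is approached as far as the arm can. A call with a gripper value outside its range is refused whole. "gripper" is the finger opening in m, from 0 to 0.0854, set as the call begins (left out, the last holds). The fingers move at their own pace and stop on an object; the grip force is fixed at half the most. Time passes only in rows, so rows that repeat a pose let the fingers close. It gives the time, the measured TCP pose, the force and the opening at its end, in the units of the state.
- ctrl.state(): the state, without advancing time (a new reading comes with each control period).
- eyes.capture(name): name is "scene" or "top" or "wrist"; returns a dict with "img" (420x560x3 uint8, red, green, blue), "depth" (420x560 float32, m along the optical axis (not along the pixel's ray), 0 where there is no reading), "mtx" (3x3 intrinsics, pixels), "k1" (the pictures are not rectified: a ray, as slopes to the right and down, at radius r is drawn at 1 + k1 r^2 times it, then the intrinsics apply), "cam_to_world" (4x4, takes a point from camera to world coordinates); the wrist camera has in their place "tool_from_camera" (4x4, takes a point from camera to tool coordinates, whose origin is the TCP and whose axes are the tool frame's). Camera axes: x right, y down, z forward; pixel columns grow to the right and rows downward; lengths in m; the calibration is good to about 2 mm. A picture is of the moment at which its call begins: read the wrist's pose just before it.
- order.job_done(): hands the job in, once; it reports no verdict.
The state is a dict: "time_s": time; "joint_positions": joint angles; "joint_velocities": joint speeds; "tau": joint torques, N m; "tcp_pos": TCP position; "ee_rot": TCP orientation; "ft_force": force on the tool from outside, world axes, zero at the start; "ft_torque": the same for the moment, N m; "finger_gap": opening from 0.0 (shut) to 1.0 (fully open).
Only numpy, scipy, OpenCV 4.12 (cv2) and the standard library are available. Lean on these libraries where they do the work, as an engineer would, in place of code of your own. Each camera call takes 0.05 s, during which the arm holds its last target. There are 200 camera calls.

TASK

The heater's parts are going for calibration: pack them in the open plastic tote with the heaviest lowest. Swing the heater's clear hood up until its spring holds it open, lift the heavy metal block out of the well and lay it flat on the floor of the tote, then set the light empty tube rack level and centred on top of the block. Set both down gently, leave the hood standing open, and do not push away the tote or knock or shift anything else on the bench.

Things in the scene. Friction and masses are not known exactly. Their poses are not given: they have to be found in the camera images.
- heater: White dry-block heater, fixed to the bench, 260 long (x) x 180 wide (y) x 75 high. Origin: centre of its underside; x points from its front (sloping control panel, towards the robot) to its rear (hinge), y across, z up. Its flat deck is at z = 75. The well is a recess 99 (x) x 68 (y) x 14 deep in the deck, centred 35 behind the origin (+x), and holds the block with 2 to spare on each side.
- hood_hinge (a point): Middle of the hood's hinge axis, on the heater: 105 behind (+x) the heater's origin, 85 above the bench; the axis runs along the heater's y. At its stop the hood still leans over the back half of the well: its front lower edge hangs about 60 in front of this axis, 218 above the bench, so that a gripper standing upright over the block would strike it.
- hood (a joint): Angle of the hood, rad: 0 shut, 1.2 at its open stop. The spring's over-centre point is at about 0.65: below it the hood drops shut, above it the hood rises to the stop by itself and stays. Lifting it at the bar takes 1 to 2 N; open, about as much pulls it shut.
- hood_bar (a point): Middle of the round steel handle bar of the hood: diameter 10, 120 long along the heater's y, held by two posts 96 apart. Shut, it is 185 in front of the hinge axis and 24 above it (109 above the bench), 40 in front of the hood's front panel; it moves with the hood about the hinge. The clear hood is 150 wide (y), reaches from the hinge 145 forward and from z = 77 to 125 above the bench when shut.
- block: Heavy drilled aluminium block, 95 long (x) x 64 wide (y) x 50 high, about 0.7 kg. Origin: centre of its underside. It stands in the heater's well under the hood, its long side along the heater's x, sunk 14 into the well, so that 36 stand above the deck. Its sides are smooth and vertical.
- rack: Light empty tube rack of white plastic, 110 long (x) x 58 wide (y) x 45 high, about 0.09 kg, with flat top and underside; stands upright on the bench. Origin: centre of its underside.
- tote: Open tote of pale off-white plastic, loose on the bench, 280 long (x) x 200 wide (y) x 110 high, walls and floor 5 thick, with a rim 10 wide around the outside of its top edge, about 1.2 kg. Origin: centre of its underside, x along its long side.
- tote_in (a point): Centre of the tote's inner floor (5 above its underside), axes as the tote's; the inside is 270 (x) x 190 (y) x 105 deep.
- bottle_a: Bystander: glass bottle with blue cap, diameter 80, 144 high. Origin: centre of its foot.
- bottle_b: Bystander: second glass bottle of the same shape. Origin: centre of its foot.
- beaker: Bystander: glass beaker, diameter 72, 95 high. Origin: centre of its foot.
- tip_box: Bystander: box of yellow pipette tips, 125 (x) x 85 (y) x 56. Origin: centre of its underside.
- tube_stand: Bystander: red stand with eight orange-capped tubes, 150 (x) x 70 (y) x 105. Origin: centre of its underside.
- timer: Bystander: flat white bench timer, 62 x 62 x 16. Origin: centre of its underside.
- vortex: Bystander: white vortex mixer with a black rubber cup, 150 (x) x 115 (y) x 100, 1.8 kg. Origin: centre of its underside.
Things that resemble listed ones, but are neither listed nor needed, are in the scene too. Of the things that look like the rack, the largest one is meant.

How it is judged:
On the way, in this order (a step that is already met when the one before it is completed fails the run):
1. the hood is swung up to its open stop (joint above 1.1 rad) (value of joint hood above 1.1 rad), for 0.2 s.
2. the block lies flat on the tote's floor, let go, with the rack not yet in the tote (x of block in the frame of tote_in between -0.105 and 0.105 m and y of block in the frame of tote_in between -0.07 and 0.07 m and z of block in the frame of tote_in between -0.004 and 0.006 m and angle between block's own z axis and vertical below 0.08 rad and contact force between the fingers and block below 0.1 N and linear speed of block below 0.03 m/s and contact force between rack and tote below 0.05 N), for 0.2 s.
At the end, for the whole second after the job is handed in: The hood stands open at its stop (above 1.1 rad); the block lies flat (within 5 degrees) on the tote's inner floor; the rack rests level (within 6 degrees) on the block's top, its centre within 22 mm of the block's, not leaning on the tote; all released and at rest (value of joint hood above 1.1 rad and x of block in the frame of tote_in between -0.105 and 0.105 m and y of block in the frame of tote_in between -0.07 and 0.07 m and z of block in the frame of tote_in between -0.004 and 0.006 m and angle between block's own z axis and vertical below 0.08 rad and z of rack in the frame of block between 0.046 and 0.056 m and horizontal distance between rack and block below 0.022 m and angle between rack's own z axis and vertical below 0.1 rad and contact force between rack and tote below 0.3 N and linear speed of each of block, rack below 0.02 m/s and angle between tote's own z axis and vertical below 0.05 rad); the robot touches nothing.
It fails at once if the block dropped or slammed down: faster than 0.5 m/s inside the tote (x of block in the frame of tote_in between -0.12 and 0.12 m and y of block in the frame of tote_in between -0.085 and 0.085 m and z of block in the frame of tote_in below 0.06 m and linear speed of block above 0.5 m/s).
It fails at once if the rack dropped or slammed down: faster than 0.5 m/s inside the tote (x of rack in the frame of tote_in between -0.12 and 0.12 m and y of rack in the frame of tote_in between -0.085 and 0.085 m and z of rack in the frame of tote_in below 0.09 m and linear speed of rack above 0.5 m/s).
It fails at once if a bystander pushed more than 40 mm or tipped over (distance of any of bottle_a, bottle_b, beaker, tip_box, tube_stand, timer, vortex from where it was at the start of the episode above 0.04 m or angle between any of bottle_a, bottle_b, beaker, tip_box, tube_stand, timer, vortex's own z axis and vertical above 0.4 rad).
It fails at once if the tote pushed more than 60 mm (distance of tote from where it was at the start of the episode above 0.06 m).
It also fails if it takes over 69 s, if anything falls off the work surface, if the arm or the gripper's body presses on something with over 40 N, if the wrist force passes 120 N, or if a joint passes its speed limit or range.

## Working session

There is one attempt and no reset: what is moved stays moved. The work goes in short steps, Python scripts to look and compute and a tool call to move; the robot and the scene stay as the last step left them, time stands still between calls to the robot, and variables do not carry over. Pictures are saved under pics/ and viewed, about 8 in all and at most 12, crops included, and the job is handed in when it is done.

Besides the shell and the picture viewer there is one more tool, called as a command line: name --argument value ..., lists and objects as JSON in quotes. send_rows: Moves the arm, as the interface text tells. Its arguments: {"type":"object","properties":{"moves":{"type":"array"},"gripper":{"type":"number"}},"required":["moves"]}

```bash
mkdir -p pics; ls; cat > h.py <<'E'
import numpy as np, cv2
from scipy.spatial.transform import Rotation as R
from workcell import ctrl, eyes, order
def cap(n):
    s=ctrl.state(); c=eyes.capture(n)
    if 'cam_to_world' not in c:
        T=np.eye(4);T[:3,:3]=R.from_rotvec(s['ee_rot']).as_matrix();T[:3,3]=s['tcp_pos']
        c['cam_to_world']=T@c['tool_from_camera']
    return c
def save(c,f): cv2.imwrite('pics/'+f,cv2.cvtColor(c['img'],cv2.COLOR_RGB2BGR))
def slopes(c,uv):
    uv=np.atleast_2d(np.array(uv,float)); m=c['mtx']
    d=(uv-[m[0,2],m[1,2]])/[m[0,0],m[1,1]]; p=d.copy()
    for _ in range(20): p=d/(1+c['k1']*(p**2).sum(1,keepdims=True))
    return p
def onplane(c,uv,z):
    p=slopes(c,uv); T=c['cam_to_world']
    d=np.c_[p,np.ones(len(p))]@T[:3,:3].T; o=T[:3,3]
    return o+d*((z-o[2])/d[:,2])[:,None]
def cloud(c):
    h,w=c['depth'].shape; v,u=np.mgrid[:h,:w]
    p=slopes(c,np.c_[u.ravel(),v.ravel()]); z=c['depth'].ravel()[:,None]
    P=np.c_[p*z,z]@c['cam_to_world'][:3,:3].T+c['cam_to_world'][:3,3]
    P[z[:,0]==0]=np.nan
    return P.reshape(h,w,3)
def todelta(pos,rot=None):
    "tool-frame row from the present pose to world pos, rot (matrix)"
    s=ctrl.state(); A=R.from_rotvec(s['ee_rot'])
    t=A.inv().apply(np.array(pos)-s['tcp_pos'])
    r=np.zeros(3) if rot is None else (A.inv()*R.from_matrix(rot)).as_rotvec()
    return np.round(np.r_[t,r],4)
E
python3 - <<'E'
from h import *
s=ctrl.state(); print(s)
for n in('scene','top'):
    c=cap(n); save(c,n+'0.png'); print(n,c['mtx'].round(1).tolist(),c['k1'],c['cam_to_world'].round(3).tolist()); np.savez(n+'0.npz',**c)
E
```

```text
pics
{'time_s': 0.0, 'joint_positions': array([-1.40981212,  0.62934357,  0.03838789,  1.51833924, -0.0270289 ,
        0.99627313, -0.0200202 ]), 'joint_velocities': array([ 0.00052263,  0.00106201, -0.00041633, -0.00042691,  0.00065264,
        0.00158247, -0.00081858]), 'tau': array([-1.15976542e-03, -5.63409054e+01,  1.22619811e+00, -1.93444330e+01,
        1.10796152e-02,  1.06163911e-02,  7.76333877e-06]), 'tcp_pos': array([0.14594596, 0.6327864 , 0.23039892]), 'ee_rot': array([ 0.1766046 ,  1.56369474, -0.17948778]), 'ft_force': array([ 0.73028732, -0.26756607,  0.2339478 ]), 'ft_torque': array([-0.03651871, -0.05709262, -0.01988108]), 'finger_gap': 1.003439315550517}
scene [[423.5, 0.0, 279.5], [0.0, 423.5, 205.3], [0.0, 0.0, 1.0]] -0.105280479793701 [[0.776, 0.482, -0.406, 1.043], [0.631, -0.608, 0.483, -0.581], [-0.014, -0.631, -0.776, 0.985], [0.0, 0.0, 0.0, 1.0]]
top [[528.0, 0.0, 283.1], [0.0, 528.0, 214.0], [0.0, 0.0, 1.0]] -0.08054653185361187 [[-0.005, -0.994, 0.109, 0.341], [-1.0, 0.005, -0.003, -0.019], [0.003, -0.109, -0.994, 1.978], [0.0, 0.0, 0.0, 1.0]]
```

View pics/scene0.png

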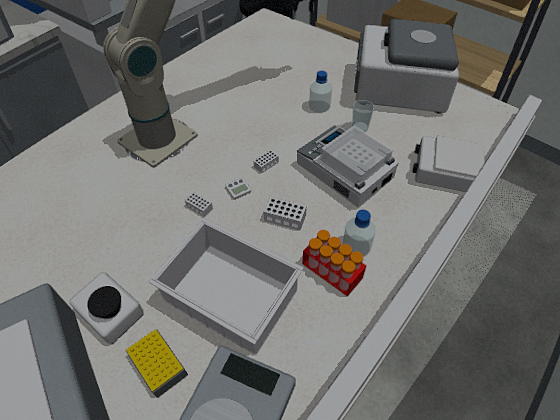

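View pics/top0.png

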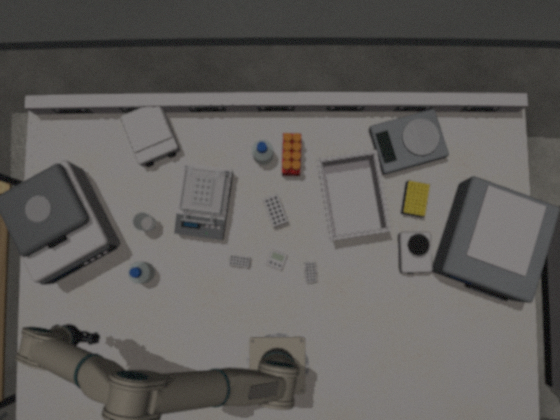

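```bash
python3 - <<'E'
from h import *
for n in('scene','top'):
    c=dict(np.load(n+'0.npz')); P=cloud(c); 
    np.save(n+'P.npy',P)
    print(n, 'table z',[P[v,u].round(3).tolist() for u,v in ([(230,120),(250,230)] if n=='scene' else [(250,230),(320,250)])])
    # rack candidates, tote & heater clusters by height
    Z=P[...,2]; m=((Z>0.015)&(Z<0.2)&(P[...,0]>0.2)&(P[...,0]<1.0)&(abs(P[...,1])<0.75)).astype(np.uint8)
    m=cv2.morphologyEx(m,cv2.MORPH_OPEN,np.ones((2,2)))
    k,l,st,ce=cv2.connectedComponentsWithStats(m)
    for i in range(1,k):
        if st[i,4]<60: continue
        q=P[l==i]; zt=np.percentile(q[:,2],97)
        t=q[q[:,2]>zt-0.012]
        (cx,cy),(w,h),a=cv2.minAreaRect(t[:,:2].astype(np.float32))
        print(ce[i].round(),st[i,4],'ztop %.3f'%zt,'rect',np.round([cx,cy,w,h,a],3))
c=cv2.imread('pics/scene0.png')[110:240,230:430]
cv2.imwrite('pics/crop1.png',cv2.resize(c,None,fx=4,fy=4,interpolation=cv2.INTER_CUBIC))
E
```

```text
scene table z [[0.138, 0.228, 0.003], [0.519, -0.092, 0.002]]
[375. 122.] 10589 ztop nan rect [0. 0. 0. 0. 0.]
[321.  93.] 671 ztop 0.145 rect [3.4500e-01 4.9300e-01 3.1000e-02 3.1000e-02 5.9128e+01]
[424. 247.] 9760 ztop nan rect [0. 0. 0. 0. 0.]
[267. 160.] 272 ztop nan rect [0. 0. 0. 0. 0.]
[238. 187.] 83 ztop nan rect [0. 0. 0. 0. 0.]
[199. 203.] 318 ztop nan rect [0. 0. 0. 0. 0.]
[286. 212.] 818 ztop nan rect [0. 0. 0. 0. 0.]
[344. 251.] 3110 ztop nan rect [0. 0. 0. 0. 0.]
[227. 279.] 6082 ztop nan rect [0. 0. 0. 0. 0.]
[107. 308.] 2912 ztop nan rect [0. 0. 0. 0. 0.]
[ 49. 358.] 10169 ztop nan rect [0. 0. 0. 0. 0.]
[157. 363.] 2183 ztop nan rect [0. 0. 0. 0. 0.]
[241. 390.] 5646 ztop nan rect [0. 0. 0. 0. 0.]
top table z [[0.497, 0.1, -0.004], [0.421, -0.164, -0.013]]
[299. 128.] 14596 ztop nan rect [0. 0. 0. 0. 0.]
[292. 155.] 801 ztop nan rect [0. 0. 0. 0. 0.]
[264. 153.] 441 ztop nan rect [0. 0. 0. 0. 0.]
[ 87. 229.] 3217 ztop nan rect [0. 0. 0. 0. 0.]
[204. 202.] 3608 ztop nan rect [0. 0. 0. 0. 0.]
[458. 242.] 6522 ztop nan rect [0. 0. 0. 0. 0.]
[416. 200.] 821 ztop nan rect [0. 0. 0. 0. 0.]
[276. 212.] 476 ztop 0.055 rect [5.6400e-01 2.0000e-03 1.0400e-01 5.5000e-02 2.0229e+01]
[143. 222.] 222 ztop 0.093 rect [ 0.523  0.485  0.062  0.065 51.622]
[240. 261.] 215 ztop nan rect [0. 0. 0. 0. 0.]
[141. 273.] 471 ztop 0.147 rect [ 0.341  0.495  0.035  0.038 28.875]
[311. 272.] 216 ztop nan rect [0. 0. 0. 0. 0.]
```

View pics/crop1.png

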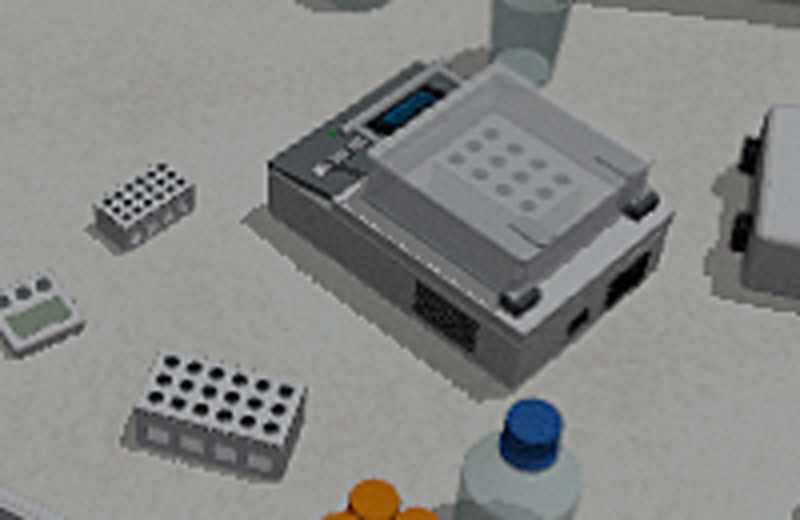

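```bash
python3 - <<'E'
from h import *
c=dict(np.load('scene0.npz'))
uv=np.array([(515,332),(673,214),(348,202)])/4+[230,110]
q=onplane(c,uv-0.4,0.075); print('deck rr,rl,break',q.round(4).tolist())
a=q[0]-q[2]; b=q[1]-q[0]; print('angles',np.degrees(np.arctan2(a[1],a[0])),np.degrees(np.arctan2(b[1],b[0]))-90,np.linalg.norm(b))
for n in('scene','top'):
    c=dict(np.load(n+'0.npz')); P=np.load(n+'P.npy'); P=np.nan_to_num(P,nan=-9)
    Z=P[...,2]; m=((Z>0.02)&(Z<0.25)&(P[...,0]>0.2)&(P[...,0]<1.0)&(abs(P[...,1])<0.75)).astype(np.uint8)
    m=cv2.morphologyEx(m,cv2.MORPH_OPEN,np.ones((2,2)))
    k,l,st,ce=cv2.connectedComponentsWithStats(m)
    for i in range(1,k):
        if st[i,4]<60: continue
        q=P[l==i]; zt=np.percentile(q[:,2],97)
        t=q[q[:,2]>zt-0.015]
        (cx,cy),(w,h),a=cv2.minAreaRect(t[:,:2].astype(np.float32))
        (dx,dy),(w2,h2),a2=cv2.minAreaRect(q[:,:2].astype(np.float32))
        print(ce[i].round(),st[i,4],'ztop %.3f'%zt,'toprect',np.round([cx,cy,w,h,a],3),'all',np.round([dx,dy,w2,h2,a2],3))
E
```

```text
deck rr,rl,break [[0.7123, 0.1612, 0.075], [0.7431, 0.3367, 0.075], [0.5428, 0.1931, 0.075]]
angles -10.649858330463115 -9.94618399766928 0.17818819427317636
[380. 114.] 11605 ztop 0.224 toprect [0.583 0.697 0.267 0.109 1.303] all [-3.825 -4.069 14.255  1.079 47.942]
[322.  92.] 646 ztop 0.145 toprect [3.4500e-01 4.9300e-01 3.1000e-02 3.1000e-02 5.9128e+01] all [ 0.319  0.578  0.072  0.262 19.205]
[424. 248.] 9709 ztop 0.093 toprect [ 0.896  0.17   1.162  0.215 89.927] all [-3.718 -4.414 13.967  0.83  44.368]
[267. 160.] 244 ztop 0.033 toprect [3.8800e-01 1.3700e-01 7.5000e-02 3.7000e-02 8.3217e+01] all [-4.278 -4.429 13.144  0.072 44.383]
[199. 203.] 289 ztop 0.033 toprect [ 0.346 -0.125  0.072  0.039  5.63 ] all [-4.324 -4.538 12.926  0.065 43.368]
[286. 212.] 795 ztop 0.048 toprect [5.7200e-01 4.0000e-03 1.0600e-01 6.1000e-02 2.1488e+01] all [-4.205 -4.458 13.209  0.091 43.051]
[344. 251.] 3053 ztop 0.142 toprect [7.8800e-01 4.9000e-02 3.5000e-02 3.2000e-02 4.4545e+01] all [-4.031 -4.506 13.397  0.255 43.213]
[227. 279.] 5860 ztop 0.111 toprect [ 0.619 -0.279  0.298  0.22   8.725]
[... 1329 characters left out ...]
-4.196 -4.71  12.88   0.162 41.045]
[276. 212.] 475 ztop 0.055 toprect [5.6300e-01 2.0000e-03 1.0400e-01 5.5000e-02 1.9848e+01] all [ 0.563 -0.     0.11   0.06  19.981]
[143. 222.] 214 ztop 0.093 toprect [ 0.523  0.485  0.063  0.064 43.48 ] all [5.2100e-01 4.8600e-01 6.6000e-02 6.7000e-02 7.5054e+01]
[240. 261.] 206 ztop 0.039 toprect [3.8200e-01 1.3500e-01 6.9000e-02 3.5000e-02 8.1688e+01] all [-4.285 -4.432 13.129  0.068 44.392]
[141. 273.] 465 ztop 0.147 toprect [3.4100e-01 4.9400e-01 3.7000e-02 3.6000e-02 5.3535e+01] all [3.3500e-01 4.9100e-01 7.0000e-02 8.8000e-02 7.5182e+01]
[311. 272.] 212 ztop 0.039 toprect [ 0.34  -0.126  0.07   0.035  5.934] all [-4.329 -4.538 12.919  0.073 43.369]
```

```bash
cat >> h.py <<'E'
HO=np.array([0.5997,0.272,0]); HY=np.radians(-10.2)
def frame(yaw,t):
    hx=np.array([np.cos(yaw),np.sin(yaw),0]); hy=np.array([-hx[1],hx[0],0]); ez=np.array([0,0,1.])
    x=np.sin(t)*hx-np.cos(t)*ez
    return np.c_[x,hy,np.cross(x,hy)]
def inheater(p): 
    c,s=np.cos(HY),np.sin(HY); return HO+np.array([c*p[0]-s*p[1],s*p[0]+c*p[1],p[2]])
E
python3 - <<'E'
from h import *
c=cap('wrist'); print(c['tool_from_camera'].round(3).tolist(),c['mtx'][0,0])
s=ctrl.state(); print(R.from_rotvec(s['ee_rot']).as_matrix().round(3).tolist())
print(inheater([-.18,0,.22]),todelta(inheater([-.18,0,.22]),frame(HY,np.radians(30))))
E
```

```text
[[-0.001, -0.272, 0.962, -0.143], [1.0, -0.001, 0.001, 0.0], [0.001, 0.962, 0.272, -0.068], [0.0, 0.0, 0.0, 1.0]] 299.2837995763273
[[-0.0, 0.225, 0.974], [-0.001, 0.974, -0.225], [-1.0, -0.001, -0.0]]
[0.42254479 0.30387525 0.22      ] [ 0.011  -0.2584  0.3435 -0.0473 -0.5235  0.0142]
```

send_rows --moves '[-0.03,-0.05,0.07,-0.01,-0.1,0,-0.03,-0.1,0.13,-0.02,-0.2,0,-0.02,-0.15,0.2,-0.03,-0.3,0.01,-0.01,-0.2,0.26,-0.04,-0.4,0.01,0,-0.25,0.33,-0.047,-0.52,0.014,0.011,-0.258,0.343,-0.047,-0.523,0.014,0.011,-0.258,0.343,-0.047,-0.523,0.014,0.011,-0.258,0.343,-0.047,-0.523,0.014]' --gripper 0.0

```text
time_s: 1.15
tcp_pos: [0.424, 0.2983, 0.2197]
ee_rot: [0.095, 1.044, -0.173]
ft_force: [0.4, 1.9, 0.7]
finger_gap: 0.003
```

```bash
python3 - <<'E'
from h import *
s=ctrl.state(); print(s['time_s'],s['tcp_pos'].round(4),s['joint_positions'].round(3),s['ft_force'].round(2),s['finger_gap'])
print(todelta(inheater([-.18,0,.22]),frame(HY,np.radians(30))))
c=cap('wrist'); save(c,'w1.png'); np.savez('w1.npz',**c)
E
```

```text
1.15 [0.424  0.2983 0.2197] [-1.358  0.448  0.513  2.208  0.725  0.383 -0.189] [0.41 1.93 0.71] 0.0028554144882171027
[-0.0015  0.0052 -0.002  -0.0065  0.0002  0.0085]
```

View pics/w1.png

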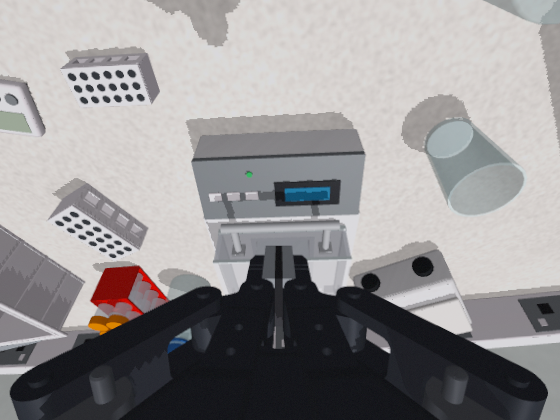

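```bash
python3 - <<'E'
from h import *
c=dict(np.load('w1.npz'))
g=cv2.cvtColor(c['img'],cv2.COLOR_RGB2GRAY)
print(g[222:238:1,280].tolist()); print(g[228,212:228].tolist(),g[227,336:350].tolist())
b=onplane(c,[(220.5,228.5),(344,227)],.109); d=b[1]-b[0]; print(b.round(4),b.mean(0),np.linalg.norm(d),np.degrees(np.arctan2(d[1],d[0]))-90)
q=onplane(c,[(205,218),(357,215)],.075); d=q[1]-q[0]; print(q.round(4),q.mean(0),np.linalg.norm(d),np.degrees(np.arctan2(d[1],d[0]))-90)
print('pred bar',inheater([-.08,0,.109]),'break',inheater([-.042,0,.075]))
E
python3 - <<'E'
import cv2
im=cv2.imread('pics/w1.png')[120:260,180:380]
cv2.imwrite('pics/crop2.png',cv2.resize(im,None,fx=4,fy=4,interpolation=cv2.INTER_CUBIC))
E
```

```text
[96, 107, 125, 146, 163, 177, 188, 189, 184, 173, 157, 149, 149, 149, 148, 145]
[163, 164, 164, 164, 163, 163, 160, 158, 160, 163, 163, 164, 164, 164, 165, 165] [194, 193, 193, 184, 145, 133, 133, 133, 134, 159, 202, 218, 218, 217]
[[0.5151 0.2203 0.109 ]
 [0.5361 0.3452 0.109 ]] [0.52562474 0.28274058 0.109     ] 0.12669005907499098 -9.546763535120462
[[0.5311 0.1911 0.075 ]
 [0.5584 0.3643 0.075 ]] [0.54479324 0.27768313 0.075     ] 0.1753419995447119 -8.96132232310336
pred bar [0.52096435 0.28616678 0.109     ] break [0.55836378 0.27943756 0.075     ]
```

View pics/crop2.png

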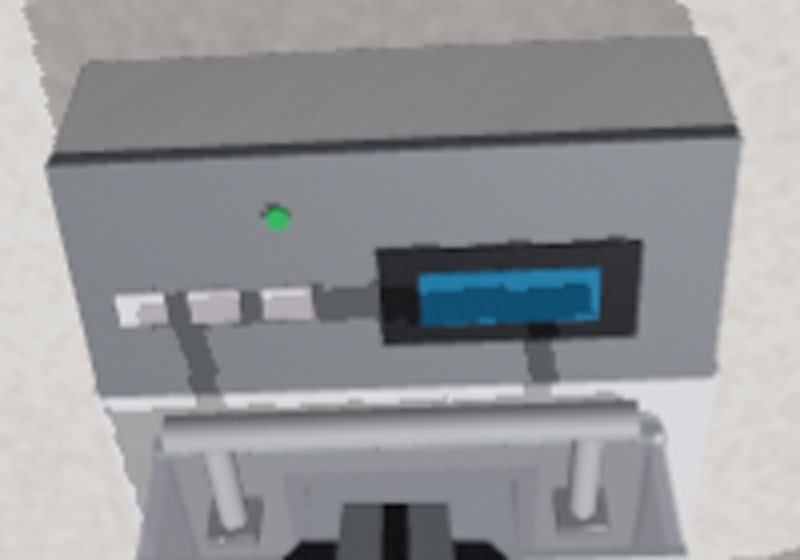

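```bash
sed -i 's/^HO=.*/HO=np.array([0.602,0.270,0]); HY=np.radians(-10.)/' h.py; python3 - <<'E'
from h import *
F=frame(HY,np.radians(30))
print(todelta(inheater([-.127,0,.153]),F),todelta(inheater([-.087,0,.081]),F))
E
```

```text
[ 0.0853  0.0001  0.0141 -0.0066 -0.0005  0.0052] [ 0.1676  0.0006  0.0128 -0.0066 -0.0005  0.0052]
```

send_rows --moves '[0.045,0,0.008,-0.007,0,0.005,0.085,0,0.014,-0.007,0,0.005,0.11,0,0.014,-0.007,0,0.005,0.135,0,0.013,-0.007,0,0.005,0.155,0,0.013,-0.007,0,0.005,0.168,0,0.013,-0.007,0,0.005,0.168,0,0.013,-0.007,0,0.005]'

```text
time_s: 2.08
tcp_pos: [0.5162, 0.2858, 0.0799]
ee_rot: [0.09, 1.046, -0.157]
ft_force: [-0.6, -0.1, -0.7]
finger_gap: -0.002
```

```bash
python3 - <<'E'
from h import *
F=frame(HY,np.radians(30)); s=ctrl.state(); print(s['joint_positions'].round(3))
base=inheater([-.087,0,.081]); print(todelta(base,F))
for th in (.1,.2,.35,.5,.65,.8,.9):
    a=np.arctan2(24,185)+th; dx=.185-.1865*np.cos(a); dz=.1865*np.sin(a)-.024
    print(th,todelta(inheater([-.087+dx,0,.081+dz]),F)[:3].round(3).tolist())
E
```

```text
[-0.962  0.746  0.238  2.169  1.791  0.274 -1.17 ]
[-0.0009 -0.0007  0.0008  0.0016 -0.0016 -0.0007]
0.1 [-0.015, -0.001, 0.013]
0.2 [-0.028, -0.001, 0.026]
0.35 [-0.045, -0.001, 0.048]
0.5 [-0.058, -0.001, 0.073]
0.65 [-0.068, -0.001, 0.099]
0.8 [-0.073, -0.001, 0.127]
0.9 [-0.074, -0.001, 0.146]
```

send_rows --moves '[-0.015,0,0.013,0,0,0,-0.028,0,0.026,0,0,0,-0.039,0,0.04,0,0,0,-0.05,0,0.056,0,0,0,-0.058,0,0.073,0,0,0,-0.065,0,0.09,0,0,0,-0.07,0,0.108,0,0,0,-0.073,0,0.127,0,0,0]'

```text
time_s: 3.08
tcp_pos: [0.5883, 0.275, 0.2078]
ee_rot: [0.091, 1.046, -0.154]
ft_force: [0.4, 0.2, -0.9]
finger_gap: 0.001
```

```bash
python3 - <<'E'
from h import *
F=frame(HY,np.radians(30)); s=ctrl.state(); print(s['joint_positions'].round(3),s['tcp_pos'])
a=np.arctan2(24,185)+.9; dx=.185-.1865*np.cos(a); dz=.1865*np.sin(a)-.024
print(todelta(inheater([-.087+dx,0,.081+dz]),F))
c=cap('scene'); P=np.nan_to_num(cloud(c),nan=-9); save(c,'s2.png')
w=cap('wrist'); save(w,'w2.png')
a=cv2.imread('pics/s2.png')[60:270,200:480]; b=cv2.imread('pics/w2.png')
cv2.imwrite('pics/c3.png',np.hstack([cv2.resize(a,(400,300)),cv2.resize(b,(400,300))]))
E
```

```text
[-0.698  0.536  0.019  1.963  0.957  0.464 -0.118] [0.58832301 0.27501744 0.2077937 ]
[ 0.0002 -0.0026  0.0185  0.0027 -0.0018 -0.0036]
```

View pics/c3.png

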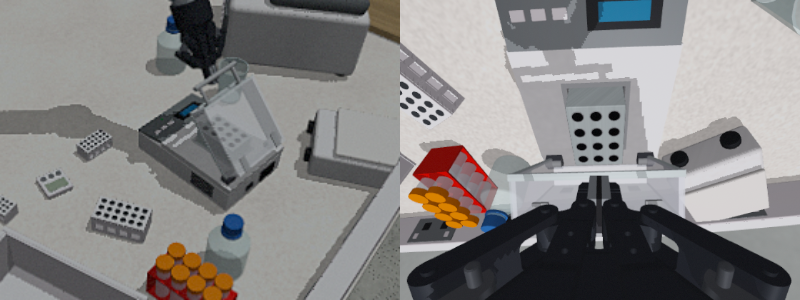

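send_rows --moves '[0,0,-0.03,0,0,0,-0.04,0,-0.04,0,0,0,-0.08,0,-0.04,0,0,0,-0.08,0,-0.06,0,0,0,-0.08,0,-0.08,0,0,0,-0.08,0,-0.08,0,0,0]' --gripper 0.0854

```text
time_s: 3.92
tcp_pos: [0.4803, 0.294, 0.2372]
ee_rot: [0.091, 1.045, -0.153]
ft_force: [0.7, 0.6, 0.0]
finger_gap: 1.002
```

```bash
python3 - <<'E'
from h import *
s=ctrl.state(); print(s['tcp_pos'])
c=cap('wrist'); save(c,'w3.png'); np.savez('w3.npz',**c)
P=np.nan_to_num(cloud(c),nan=-9); Z=P[...,2]
d=(P-HO)[...,:2]; m=((Z>.1)&(Z<.12)&(abs(d[...,0]-.035)<.1)&(abs(d[...,1])<.07)).astype(np.uint8)
m=cv2.morphologyEx(m,cv2.MORPH_OPEN,np.ones((3,3)))
k,l,st,ce=cv2.connectedComponentsWithStats(m); i=1+st[1:,4].argmax()
q=P[l==i]; print(ce[i],st[i],np.median(q[:,2])); 
print(cv2.minAreaRect(q[:,:2].astype(np.float32)), inheater([.035,0,.111]))
cn,_=cv2.findContours((l==i).astype(np.uint8),0,1); (r)=cv2.minAreaRect(max(cn,key=len)); bx=cv2.boxPoints(r); print(bx,onplane(c,bx,.111).round(4).tolist())
E
```

```text
[0.48025511 0.29395324 0.23719762]
[275.76252073 242.01824212] [ 246  215   58   57 3015] 0.1117653893933589
((0.6354907155036926, 0.26527875661849976), (0.06413568556308746, 0.09697499126195908), 82.58360290527344) [0.63646827 0.26392231 0.111     ]
[[246. 215.]
 [303. 215.]
 [303. 271.]
 [246. 271.]] [[0.573, 0.2442, 0.111], [0.5834, 0.3034, 0.111], [0.6906, 0.2915, 0.111], [0.6775, 0.2178, 0.111]]
```

View pics/w3.png

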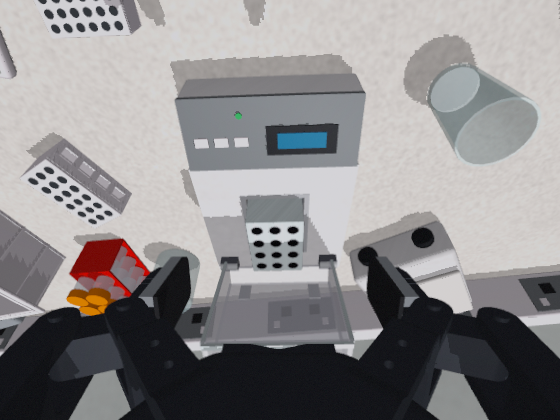

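```bash
python3 - <<'E'
from h import *
F=frame(np.radians(-9.2),np.radians(30)); G=np.array([.6358,.2645,.101])
t=G+.026*F[:,0]
for b in (.09,.04,0): print(b,todelta(t-b*F[:,0],F))
E
```

```text
0.09 [ 0.133  -0.003   0.0674 -0.0106  0.0005  0.0027]
0.04 [ 0.183  -0.0029  0.0674 -0.0106  0.0005  0.0027]
0 [ 0.223  -0.0028  0.0674 -0.0106  0.0005  0.0027]
```

send_rows --moves '[0.03,-0.001,0.035,-0.01,0,0.003,0.07,-0.003,0.0674,-0.01,0,0.003,0.11,-0.003,0.0674,-0.01,0,0.003,0.133,-0.003,0.0674,-0.01,0,0.003,0.16,-0.003,0.0674,-0.01,0,0.003,0.183,-0.003,0.0674,-0.01,0,0.003,0.183,-0.003,0.0674,-0.01,0,0.003]' --gripper 0.0854

```text
time_s: 4.85
tcp_pos: [0.6294, 0.2643, 0.1118]
ee_rot: [0.083, 1.045, -0.148]
ft_force: [-0.9, 0.0, -0.5]
finger_gap: 0.999
```

```bash
python3 - <<'E'
from h import *
F=frame(np.radians(-9.2),np.radians(30)); G=np.array([.6358,.2645,.101])
t=G+.026*F[:,0]; print(todelta(t,F))
c=cap('wrist'); save(c,'w4.png'); np.savez('w4.npz',**c)
P=np.nan_to_num(cloud(c),nan=-9); Z=P[...,2]
d=(P-HO)[...,:2]; m=((Z>.1)&(Z<.12)&(abs(d[...,0]-.035)<.1)&(abs(d[...,1])<.05)).astype(np.uint8)
m=cv2.morphologyEx(m,cv2.MORPH_OPEN,np.ones((3,3)))
k,l,st,ce=cv2.connectedComponentsWithStats(m); i=1+st[1:,4].argmax()
q=P[l==i]; print(ce[i],st[i],np.median(q[:,2]));  print(cv2.minAreaRect(q[:,:2].astype(np.float32)))
E
```

```text
[ 0.0385  0.0013  0.     -0.0002  0.      0.0023]
[280.34048096 242.33994656] [  205   185   148   122 14970] 0.11136706519798682
((0.6356607675552368, 0.26517271995544434), (0.0638032779097557, 0.09726277738809586), 82.37098693847656)
```

View pics/w4.png

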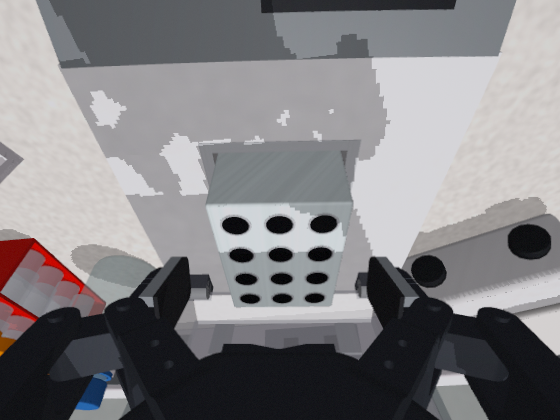

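send_rows --moves '[0.012,0.001,0,-0.02,0,0.012,0.024,0.002,0,-0.02,0,0.012,0.034,0.002,0,-0.02,0,0.012,0.0385,0.002,0,-0.02,0,0.012,0.0385,0.002,0,-0.02,0,0.012,0.0385,0.002,0,-0.02,0,0.012]' --gripper 0.0854

```text
time_s: 5.65
tcp_pos: [0.6486, 0.2642, 0.0802]
ee_rot: [0.073, 1.044, -0.125]
ft_force: [-0.7, 0.8, -0.4]
finger_gap: 1.004
```

send_rows --moves '[0,0,0,0,0,0,0,0,0,0,0,0,0,0,0,0,0,0,0,0,0,0,0,0,0,0,0,0,0,0,0,0,0,0,0,0]' --gripper 0.04

```text
time_s: 6.4
tcp_pos: [0.6486, 0.2637, 0.081]
ee_rot: [0.072, 1.043, -0.126]
ft_force: [-3.7, 0.0, 5.8]
finger_gap: 0.742
```

```bash
python3 - <<'E'
from h import *
s=ctrl.state(); print(s['tcp_pos'],s['ft_force'],s['ft_torque'],s['finger_gap']*.0854,R.from_rotvec(s['ee_rot']).as_matrix().round(3).tolist())
for dz in(.01,.02,.03): print(todelta(s['tcp_pos']+[0,0,dz]))
E
```

```text
[0.64861509 0.26373154 0.0810356 ] [-3.71156645  0.01377714  5.8055545 ] [-0.33117605  0.58702853 -0.21426075] 0.0633409096736688 [[0.497, 0.138, 0.857], [-0.069, 0.99, -0.119], [-0.865, 0.0, 0.502]]
[-0.0086  0.      0.005   0.      0.      0.    ]
[-0.0173  0.      0.01    0.      0.      0.    ]
[-0.0259  0.      0.0151  0.      0.      0.    ]
```

send_rows --moves '[-0.0035,0,0.002,0,0,0,-0.007,0,0.004,0,0,0,-0.0105,0,0.006,0,0,0,-0.014,0,0.008,0,0,0,-0.0173,0,0.01,0,0,0,-0.0173,0,0.01,0,0,0]'

```text
time_s: 7.15
tcp_pos: [0.6488, 0.2637, 0.1014]
ee_rot: [0.073, 1.043, -0.126]
ft_force: [-0.6, 0.1, -6.7]
finger_gap: 0.737
```

```bash
python3 - <<'E'
from h import *
s=ctrl.state(); print(s['tcp_pos'],s['ft_force'],s['ft_torque'],s['finger_gap']*.0854,s['joint_positions'].round(2))
c=cap('wrist'); save(c,'w5.png'); P=np.nan_to_num(cloud(c),nan=-9)
q=P[190:300,225:330].reshape(-1,3); q=q[(q[:,2]>.115)&(q[:,2]<.15)]; print(len(q),np.median(q[:,2]))
A=np.c_[q[:,:2]-q[:,:2].mean(0),np.ones(len(q))]; k=np.linalg.lstsq(A,q[:,2],rcond=None)[0]; print('slope',k)
print(cv2.minAreaRect(q[:,:2].astype(np.float32)))
E
```

```text
[0.64883053 0.26370101 0.10144975] [-0.64094564  0.11174421 -6.70402361] [1.44606476e-01 1.25212684e+00 4.83337523e-04] 0.06295474587986638 [-0.66  0.75  0.09  1.92  1.35  0.29 -0.45]
10971 0.1315119757000588
slope [ 0.19106305 -0.02413964  0.12890036]
((0.6107705235481262, 0.2687865197658539), (0.042943038046360016, 0.045941077172756195), 81.89899444580078)
```

```bash
python3 - <<'E'
from h import *
c=cap('wrist'); P=np.nan_to_num(cloud(c),nan=-9)
d=P-np.array([.6357,.265,0]); y=np.radians(-8)
X=d[...,0]*np.cos(y)+d[...,1]*np.sin(y); Y=-d[...,0]*np.sin(y)+d[...,1]*np.cos(y)
for x in range(-60,65,8):
    m=(abs(X*1e3-x)<4)&(abs(Y)<.027)&(P[...,2]>.1)&(P[...,2]<.17); print(x,m.sum(),np.round(np.median(P[...,2][m]),4) if m.any() else '')
E
```

```text
-60 0 
-52 26 0.1243
-44 15599 0.126
-36 6931 0.1607
-28 2051 0.1317
-20 1661 0.1314
-12 1435 0.1316
-4 1148 0.1314
4 1131 0.1314
12 932 0.1317
20 779 0.1315
28 774 0.1315
36 639 0.1318
44 441 0.1316
52 0 
60 0
```

```bash
cat > tote.py <<'E'
from h import *
import sys
TP=np.array([.619,-.279,0]); TY=np.radians(8.7)
A0=R.from_rotvec([.073,1.043,-.126]).as_matrix()
off=A0.T@(np.array([.6357,.265,.0815])-np.array([.6488,.2637,.1014]))   # block base centre in tool frame
FT=frame(TY,np.radians(30))
E
python3 - <<'E'
from tote import *
s=ctrl.state(); 
for p in ([.61,.268,.15],[.575,.272,.21],[.57,.18,.25],[.57,.1,.26]): print(todelta(p).tolist())
f=TP-FT@off; f[2]+=.005; print(f); print(todelta(f+[0,0,.18],FT))
E
```

```text
[-0.0618, -0.001, -0.009, 0.0, 0.0, 0.0]
[-0.1314, -0.0019, -0.0093, 0.0, 0.0, 0.0]
[-0.1621, -0.0937, 0.0175, 0.0, 0.0, 0.0]
[-0.1652, -0.1729, 0.0321, 0.0, 0.0, 0.0]
[ 0.63196885 -0.27647288  0.02486788]
[-0.0607 -0.5373  0.1025 -0.2514  0.002   0.1453]
```

send_rows --moves '[-0.02,0,-0.002,0,0,0,-0.05,-0.001,-0.007,0,0,0,-0.085,-0.001,-0.009,0,0,0,-0.12,-0.002,-0.009,0,0,0,-0.145,-0.03,0,0,0,0,-0.16,-0.075,0.012,0,0,0,-0.164,-0.12,0.024,-0.04,0,0.02,-0.165,-0.173,0.032,-0.08,0,0.04]'

```text
time_s: 8.25
tcp_pos: [0.5701, 0.0985, 0.2606]
ee_rot: [0.019, 1.044, -0.047]
ft_force: [0.6, -0.5, -7.3]
finger_gap: 0.738
```

```bash
python3 - <<'E'
from tote import *
s=ctrl.state(); print(s['tcp_pos'],s['ft_force'],s['finger_gap']*.0854,s['joint_positions'].round(2))
f=TP-FT@off; f[2]+=.005; print(todelta(f+[0,0,.2],FT))
E
```

```text
[0.57005387 0.09846831 0.26060899] [ 0.58782256 -0.54155502 -7.31354289] 0.063020166677705 [-0.24  0.32 -0.13  2.17  0.99  0.29  0.27]
[ 0.0731 -0.3713  0.0497 -0.1693  0.0024  0.1056]
```

send_rows --moves '[0.01,-0.045,0.005,-0.02,0,0.013,0.02,-0.095,0.012,-0.045,0,0.027,0.03,-0.145,0.02,-0.068,0,0.04,0.04,-0.195,0.026,-0.09,0,0.055,0.05,-0.245,0.033,-0.11,0,0.07,0.06,-0.295,0.04,-0.135,0,0.085,0.07,-0.34,0.046,-0.155,0,0.1,0.073,-0.371,0.05,-0.169,0.002,0.106]'

```text
time_s: 9.25
tcp_pos: [0.6287, -0.2838, 0.2214]
ee_rot: [-0.076, 1.053, 0.13]
ft_force: [0.4, 0.8, -8.7]
finger_gap: 0.744
```

```bash
python3 - <<'E'
from tote import *
s=ctrl.state(); print(s['tcp_pos'],s['ft_force'],s['finger_gap']*.0854,s['joint_positions'].round(2))
f=TP-FT@off; f[2]+=.005; print(todelta(f+[0,0,.2],FT))
c=cap('wrist'); save(c,'w6.png'); np.savez('w6.npz',**c)
t=cap('top'); save(t,'t6.png')
for n,cc in(('w',c),('s',cap('scene'))):
    P=np.nan_to_num(cloud(cc),nan=-9); Z=P[...,2]
    m=(Z>.1)&(Z<.118)&(abs(P[...,0]-.62)<.22)&(abs(P[...,1]+.28)<.17)
    q=P[m][:,:2].astype(np.float32); print(n,len(q),cv2.minAreaRect(q))
E
```

```text
[ 0.62874631 -0.2838099   0.22138356] [ 0.42192548  0.82279013 -8.68150864] 0.06349881488781492 [ 1.18  0.79 -1.08  1.83  0.9   0.52  1.42]
[-0.0009  0.0068  0.0054 -0.0074 -0.0078  0.0043]
w 11101 ((0.6479597091674805, -0.2735947370529175), (0.23167385160923004, 0.22076205909252167), 8.290072441101074)
s 2179 ((0.6166558265686035, -0.27859675884246826), (0.3031069338321686, 0.22142603993415833), 8.631648063659668)
```

View pics/w6.png

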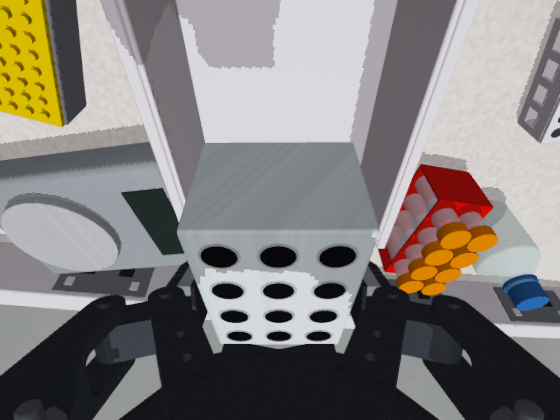

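```bash
python3 - <<'E'
from tote import *
TP=np.array([.6175,-.2785,0]); TY=np.radians(8.5); FT=frame(TY,np.radians(30))
f=TP-FT@off; f[2]+=.005
for z in (.17,.12,.08,.04,.015): print(z,todelta(f+[0,0,z],FT).tolist())
E
```

```text
0.17 [0.0244, 0.0056, -0.0117, -0.0045, -0.0063, 0.0021]
0.12 [0.0679, 0.0056, -0.0365, -0.0045, -0.0063, 0.0021]
0.08 [0.1027, 0.0056, -0.0563, -0.0045, -0.0063, 0.0021]
0.04 [0.1374, 0.0056, -0.076, -0.0045, -0.0063, 0.0021]
0.015 [0.1592, 0.0055, -0.0884, -0.0045, -0.0063, 0.0021]
```

send_rows --moves '[0.024,0.0056,-0.012,-0.0045,-0.006,0.002,0.046,0.0056,-0.024,-0.0045,-0.006,0.002,0.068,0.0056,-0.0365,-0.0045,-0.006,0.002,0.085,0.0056,-0.0465,-0.0045,-0.006,0.002,0.103,0.0056,-0.0565,-0.0045,-0.006,0.002,0.12,0.0056,-0.066,-0.0045,-0.006,0.002,0.137,0.0056,-0.076,-0.0045,-0.006,0.002,0.155,0.0055,-0.086,-0.0045,-0.006,0.002]'

```text
time_s: 10.4
tcp_pos: [0.6298, -0.2764, 0.0437]
ee_rot: [-0.08, 1.048, 0.133]
ft_force: [-0.2, 0.5, -7.2]
finger_gap: 0.737
```

```bash
python3 - <<'E'
from tote import *
s=ctrl.state(); print(s['tcp_pos'],s['ft_force'],s['finger_gap']*.0854,s['joint_positions'].round(2))
TP=np.array([.6175,-.2785,0]); TY=np.radians(8.5); FT=frame(TY,np.radians(30))
f=TP-FT@off; f[2]+=.005
for z in (.01,.005,.0,-.003): print(z,todelta(f+[0,0,z],FT).tolist())
c=cap('wrist'); P=np.nan_to_num(cloud(c),nan=-9)
d=P-(s['tcp_pos']+FT@off); X=d[...,0]*np.cos(TY)+d[...,1]*np.sin(TY); Y=-d[...,0]*np.sin(TY)+d[...,1]*np.cos(TY)
for x in range(-110,50,10):
    m=(abs(X*1e3-x)<4)&(abs(Y)<.027)&(P[...,2]>-.02)&(P[...,2]<.09); print(x,m.sum(),np.round(np.median(P[...,2][m]),4) if m.any() else '')
E
```

```text
[ 0.62984187 -0.27643287  0.04369164] [-0.24577378  0.47172129 -7.23688896] 0.06294912577960397 [ 1.    0.98 -0.76  1.94  1.73  0.25  0.68]
0.01 [0.008, 0.0003, -0.0038, 0.001, -0.0028, 0.0021]
0.005 [0.0123, 0.0003, -0.0063, 0.001, -0.0028, 0.0021]
0.0 [0.0167, 0.0004, -0.0088, 0.001, -0.0028, 0.0021]
-0.003 [0.0193, 0.0004, -0.0103, 0.001, -0.0028, 0.0021]
-110 0 
-100 0 
-90 3513 0.0053
-80 3053 0.0053
-70 2580 0.0054
-60 2197 0.0052
-50 13567 0.0505
-40 4280 0.074
-30 1999 0.0744
-20 1655 0.074
-10 1369 0.0742
0 1139 0.0739
10 1043 0.0741
20 761 0.074
30 777 0.074
40 549 0.0741
```

send_rows --moves '[0.005,0,0.008,0,-0.001,0.001,0.01,0,0.017,0,-0.002,0.002,0.016,0,0.0255,0.001,-0.003,0.002,0.021,0,0.028,0.001,-0.003,0.002,0.0255,0,0.0265,0.001,-0.003,0.002,0.0255,0,0.0265,0.001,-0.003,0.002]'

```text
time_s: 11.2
tcp_pos: [0.6624, -0.2712, 0.0304]
ee_rot: [-0.075, 1.051, 0.135]
ft_force: [0.5, 1.0, -7.1]
finger_gap: 0.734
```

```bash
python3 - <<'E'
from tote import *
s=ctrl.state(); print(s['tcp_pos'],s['ft_force'],s['finger_gap']*.0854,s['joint_positions'].round(3))
TY=np.radians(8.5); FT=frame(TY,np.radians(30)); p=s['tcp_pos'].copy()
print(p[:2]+(FT@off)[:2])
for z in (.03,.027,.025,.023,.021): p[2]=z; print(z,todelta(p,FT).tolist())
E
```

```text
[ 0.66240223 -0.27121241  0.03036251] [ 0.52758603  0.99152466 -7.12823103] 0.06272212763335987 [ 0.942  1.013 -0.737  1.866  1.634  0.253  0.756]
[ 0.64942463 -0.27369425]
0.03 [0.0003, -0.0, -0.0002, -0.0025, -0.0054, -0.0016]
0.027 [0.0029, -0.0, -0.0017, -0.0025, -0.0054, -0.0016]
0.025 [0.0047, -0.0, -0.0027, -0.0025, -0.0054, -0.0016]
0.023 [0.0064, -0.0, -0.0036, -0.0025, -0.0054, -0.0016]
0.021 [0.0081, -0.0, -0.0046, -0.0025, -0.0054, -0.0016]
```

send_rows --moves '[0.0015,0,-0.001,-0.002,-0.005,-0.001,0.003,0,-0.0017,-0.002,-0.005,-0.001,0.0042,0,-0.0024,-0.002,-0.005,-0.001,0.0052,0,-0.003,-0.002,-0.005,-0.001]'

```text
time_s: 11.7
tcp_pos: [0.6625, -0.2713, 0.0251]
ee_rot: [-0.077, 1.045, 0.135]
ft_force: [-7.2, 0.1, 4.3]
finger_gap: 0.74
```

```bash
python3 - <<'E'
from tote import *
s=ctrl.state(); print(s['tcp_pos'],s['ft_force'],s['finger_gap']*.0854,s['joint_positions'].round(3))
E
```

```text
[ 0.66249197 -0.27134801  0.02506413] [-7.18972136  0.11779345  4.29785782] 0.06318267388479949 [ 0.95   1.028 -0.748  1.87   1.703  0.263  0.701]
```

send_rows --moves '[0,0,0,0,0,0,0,0,0,0,0,0,0,0,0,0,0,0,0,0,0,0,0,0,0,0,0,0,0,0]' --gripper 0.0854

```text
time_s: 12.32
tcp_pos: [0.6626, -0.2713, 0.0251]
ee_rot: [-0.077, 1.045, 0.135]
ft_force: [-1.2, -0.4, -0.4]
finger_gap: 0.997
```

send_rows --moves '[-0.01,0,0,0,0,0,-0.03,0,0,0,0,0,-0.06,0,0,0,0,0,-0.1,0,0,0,0,0,-0.14,0,0,0,0,0,-0.18,0,0,0,0,0,-0.2,0,0,0,0,0,-0.2,0,0,0,0,0]'

```text
time_s: 13.32
tcp_pos: [0.5633, -0.287, 0.1997]
ee_rot: [-0.078, 1.043, 0.133]
ft_force: [0.4, -0.3, 0.4]
finger_gap: 1.002
```

```bash
python3 - <<'E'
from tote import *
s=ctrl.state(); print(s['tcp_pos'],s['ft_force'],s['finger_gap']*.0854,s['joint_positions'].round(3))
c=cap('wrist'); save(c,'w7.png'); np.savez('w7.npz',**c)
P=np.nan_to_num(cloud(c),nan=-9); Z=P[...,2]
m=((Z>.045)&(Z<.065)&(abs(P[...,0]-.65)<.08)&(abs(P[...,1]+.274)<.06)).astype(np.uint8); m=cv2.morphologyEx(m,cv2.MORPH_OPEN,np.ones((3,3)))
q=P[m>0]; print(len(q),np.percentile(q[:,2],[10,50,90])); t=q[abs(q[:,2]-np.median(q[:,2]))<.004]; print(cv2.minAreaRect(t[:,:2].astype(np.float32)))
A=np.c_[t[:,:2]-t[:,:2].mean(0),np.ones(len(t))]; print(np.linalg.lstsq(A,t[:,2],rcond=None)[0])
# rack
for n in('wrist','scene','top'):
    cc=c if n=='wrist' else cap(n); P=np.nan_to_num(cloud(cc),nan=-9); Z=P[...,2]
    m=(Z>.035)&(Z<.06)&(np.hypot(P[...,0]-.568,P[...,1]-.003)<.09); q=P[m]
    if len(q)>50: print(n,len(q),np.median(q[:,2]),cv2.minAreaRect(q[:,:2].astype(np.float32)))
    m=(Z>.1)&(Z<.122)&(abs(P[...,0]-.62)<.22)&(abs(P[...,1]+.28)<.17); print('tote',cv2.minAreaRect(P[m][:,:2].astype(np.float32)) if m.any() else '')
E
```

```text
[ 0.56331818 -0.28698527  0.19971232] [ 0.37366913 -0.28451673  0.37151231] 0.08558197023299317 [ 1.309  0.788 -1.122  1.994  1.043  0.447  1.322]
4303 [0.05461593 0.05578819 0.05653094]
((0.6493825912475586, -0.2728138864040375), (0.09495540708303452, 0.06400679796934128), 8.66705322265625)
[0.00608401 0.00208399 0.0557474 ]
wrist 2914 0.04538852915109709 ((0.5709986686706543, -0.000199098140001297), (0.11285427212715149, 0.052364449948072433), 22.066679000854492)
tote ((0.6163288950920105, -0.27835267782211304), (0.3007528781890869, 0.22092276811599731), 8.367918968200684)
scene 688 0.04426134348731148 ((0.5695176124572754, 0.004717286676168442), (0.11021587252616882, 0.062027204781770706), 19.894758224487305)
tote ((0.616299033164978, -0.2787144184112549), (0.30210888385772705, 0.220597505569458), 8.696331024169922)
top 444 0.04407246720751634 ((0.5651987791061401, 0.003651149570941925), (0.11069187521934509, 0.058031126856803894), 20.282176971435547)
tote ((0.6158004999160767, -0.27784398198127747), (0.2984465956687927, 0.21880634129047394), 8.584271430969238)
```

```bash
python3 - <<'E'
from h import *
F=frame(np.radians(20.3),0); print(todelta([.55,0,.17],F))
E
```

```text
[ 0.0385  0.2849  0.0113 -0.2012  0.5215  0.0533]
```

send_rows --moves '[0,0.04,0,-0.03,0.08,0.01,0,0.09,0,-0.06,0.16,0.015,0,0.14,0,-0.1,0.24,0.025,0.01,0.19,0.005,-0.13,0.33,0.03,0.02,0.24,0.008,-0.16,0.42,0.04,0.035,0.28,0.011,-0.19,0.5,0.05,0.0385,0.285,0.011,-0.201,0.521,0.053,0.0385,0.285,0.011,-0.201,0.521,0.053]'

```text
time_s: 14.48
tcp_pos: [0.5496, 0.0007, 0.1688]
ee_rot: [-0.279, 1.554, 0.279]
ft_force: [0.0, -0.5, 1.0]
finger_gap: 0.998
```

```bash
cat > rack.py <<'E'
from h import *
def rack(ztop,xy,r=.085,save_=None,tol=.006):
    c=cap('wrist'); P=np.nan_to_num(cloud(c),nan=-9); Z=P[...,2]
    if save_: save(c,save_)
    m=((abs(Z-ztop)<tol)&(np.hypot(P[...,0]-xy[0],P[...,1]-xy[1])<r)).astype(np.uint8)
    k,l,st,ce=cv2.connectedComponentsWithStats(cv2.morphologyEx(m,cv2.MORPH_OPEN,np.ones((3,3)))); i=1+st[1:,4].argmax(); q=P[l==i]
    A=np.c_[q[:,:2]-q[:,:2].mean(0),np.ones(len(q))]
    print(st[i],np.median(q[:,2]).round(4),cv2.minAreaRect(q[:,:2].astype(np.float32)),'plane',np.linalg.lstsq(A,q[:,2],rcond=None)[0].round(4))
E
python3 - <<'E'
from rack import *
s=ctrl.state(); print(s['time_s'],s['tcp_pos'],s['joint_positions'].round(2))
rack(.045,(.568,.002),save_='w8.png')
E
```

```text
14.475 [0.54958958 0.00074169 0.16881311] [ 0.58  0.79 -1.06  1.85  0.81  1.02  1.1 ]
[ 244  163   65  113 6938] 0.0455 ((0.5691880583763123, 0.00584590807557106), (0.11055726557970047, 0.05804450064897537), 19.873699188232422) plane [0.0031 0.0004 0.0454]
```

View pics/w8.png

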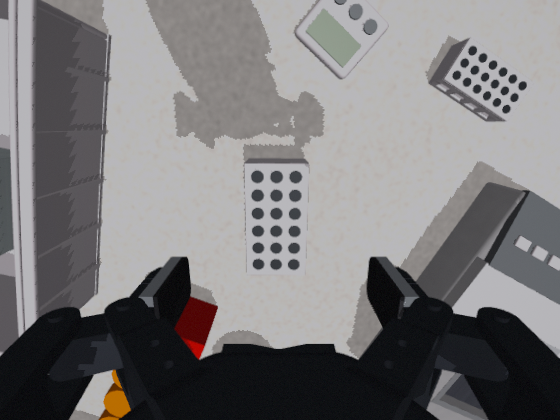

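```bash
python3 - <<'E'
from h import *
F=frame(np.radians(19.9),0)
for z in(.09,.05,.009): print(todelta([.5692,.0058,z],F))
E
```

```text
[ 0.079  -0.0008  0.0209  0.0063 -0.0009  0.0007]
[ 0.119  -0.0008  0.021   0.0063 -0.0009  0.0007]
[ 0.16   -0.0008  0.021   0.0063 -0.0009  0.0007]
```

send_rows --moves '[0.04,0,0.011,0.006,0,0,0.079,-0.001,0.021,0.006,-0.001,0,0.1,-0.001,0.021,0.006,-0.001,0,0.12,-0.001,0.021,0.006,-0.001,0,0.14,-0.001,0.021,0.006,-0.001,0,0.154,-0.001,0.021,0.006,-0.001,0,0.16,-0.001,0.021,0.006,-0.001,0,0.16,-0.001,0.021,0.006,-0.001,0]'

```text
time_s: 15.52
tcp_pos: [0.5693, 0.0058, 0.009]
ee_rot: [-0.273, 1.553, 0.272]
ft_force: [0.1, -0.0, 0.7]
finger_gap: 0.999
```

send_rows --moves '[0,0,0,0,0,0,0,0,0,0,0,0,0,0,0,0,0,0,0,0,0,0,0,0,0,0,0,0,0,0,0,0,0,0,0,0]' --gripper 0.045

```text
time_s: 16.27
tcp_pos: [0.5699, 0.0059, 0.0098]
ee_rot: [-0.273, 1.552, 0.272]
ft_force: [-0.5, 0.2, 7.3]
finger_gap: 0.667
```

```bash
python3 - <<'E'
from rack import *
s=ctrl.state(); print(s['time_s'],s['tcp_pos'],s['joint_positions'].round(2),s['ft_force'],s['finger_gap']*.0854)
rack(.045,(.569,.006))
E
```

```text
16.275 [0.5699363  0.00594567 0.00982741] [ 0.45  1.01 -0.85  1.88  1.08  0.81  0.91] [-0.46514216  0.2009137   7.3371519 ] 0.05700252773361942
[  176   158   205   194 28281] 0.0454 ((0.5560528039932251, 0.0008918792009353638), (0.08275070786476135, 0.08428080379962921), 19.990968704223633) plane [0.0032 0.0009 0.0454]
```

send_rows --moves '[0,0,0,0,0,0,0,0,0,0,0,0,0,0,0,0,0,0,-0.006,0,0,0,0,0,-0.012,0,0,0,0,0,-0.012,0,0,0,0,0]' --gripper 0.0854

```text
time_s: 17.08
tcp_pos: [0.5704, 0.0061, 0.0225]
ee_rot: [-0.273, 1.551, 0.272]
ft_force: [-0.5, 0.8, 0.8]
finger_gap: 0.998
```

send_rows --moves '[0,0,0,0,0,0,0,0,0,0,0,0,0,0,0,0,0,0,0,0,0,0,0,0,0,0,0,0,0,0,0,0,0,0,0,0]' --gripper 0.045

```text
time_s: 17.82
tcp_pos: [0.5706, 0.0062, 0.0229]
ee_rot: [-0.274, 1.55, 0.272]
ft_force: [-0.7, -0.7, 5.0]
finger_gap: 0.665
```

```bash
python3 - <<'E'
from rack import *
s=ctrl.state(); print(s['time_s'],s['tcp_pos'],s['joint_positions'].round(2),s['ft_force'],s['finger_gap']*.0854)
rack(.045,(.569,.006),r=.075)
E
```

```text
17.825 [0.5705823  0.00619253 0.02292039] [ 0.46  0.99 -0.87  1.87  1.06  0.82  0.92] [-0.70652158 -0.67356034  5.0330073 ] 0.05677704877555814
[  182   154   193   196 25870] 0.0454 ((0.5613439083099365, 0.002789035439491272), (0.09397299587726593, 0.08384883403778076), 19.645389556884766) plane [0.0025 0.0005 0.0454]
```

```bash
python3 - <<'E'
from h import *
s=ctrl.state(); F=frame(np.radians(8.6),0)
T=np.array([.6494,-.2728,.0786])-F@np.array([0,-.0001,-.0014])
print(T)
for p,f in (([.5706,.0062,.15],None),([.5706,.0062,.22],None),(T+[0,0,.14],F)): print(todelta(p,f).tolist())
E
```

```text
[ 0.65076931 -0.27249177  0.0786    ]
[-0.1271, -0.0002, 0.0004, 0.0, 0.0, 0.0]
[-0.1971, -0.0003, 0.0006, 0.0, 0.0, 0.0]
[-0.1953, -0.2896, -0.019, 0.1977, 0.0033, 0.0011]
```

send_rows --moves '[-0.03,0,0,0,0,0,-0.08,0,0,0,0,0,-0.13,0,0,0,0,0,-0.18,0,0,0,0,0,-0.197,-0.045,-0.003,0.03,0,0,-0.197,-0.1,-0.007,0.07,0,0,-0.196,-0.15,-0.01,0.1,0.001,0,-0.196,-0.2,-0.013,0.14,0.002,0]'

```text
time_s: 18.88
tcp_pos: [0.6258, -0.1882, 0.2185]
ee_rot: [-0.163, 1.564, 0.161]
ft_force: [0.7, 0.2, -0.7]
finger_gap: 0.668
```

```bash
python3 - <<'E'
from h import *
s=ctrl.state(); print(s['time_s'],s['tcp_pos'],s['joint_positions'].round(2),s['ft_force'],s['finger_gap']*.0854)
F=frame(np.radians(8.6),0); T=np.array([.6508,-.2725,.0786])
for z in(.14,.06,.03): print(todelta(T+[0,0,z],F).tolist())
E
```

```text
18.875 [ 0.62575129 -0.18815627  0.21850985] [ 0.78  0.85 -1.04  1.5   0.76  1.23  1.41] [ 0.7014396   0.21634142 -0.74453841] 0.05708955318687237
[0.0, -0.0877, 0.0072, 0.0563, 0.0005, 0.001]
[0.08, -0.0876, 0.0072, 0.0563, 0.0005, 0.001]
[0.11, -0.0876, 0.0072, 0.0563, 0.0005, 0.001]
```

send_rows --moves '[0,-0.045,0.004,0.03,0,0,0,-0.0877,0.0072,0.056,0,0.001,0.02,-0.0877,0.0072,0.056,0,0.001,0.04,-0.0877,0.0072,0.056,0,0.001,0.06,-0.0877,0.0072,0.056,0,0.001,0.08,-0.0877,0.0072,0.056,0,0.001,0.1,-0.0877,0.0072,0.056,0,0.001,0.11,-0.0877,0.0072,0.056,0,0.001]'

```text
time_s: 19.88
tcp_pos: [0.6502, -0.2724, 0.1068]
ee_rot: [-0.118, 1.569, 0.119]
ft_force: [-0.1, -0.4, -1.6]
finger_gap: 0.664
```

```bash
python3 - <<'E'
from h import *
s=ctrl.state(); print(s['time_s'],s['tcp_pos'],s['joint_positions'].round(2),s['ft_force'],s['finger_gap']*.0854)
F=frame(np.radians(8.6),0); T=np.array([.6508,-.2725,.0786])
for z in(.01,.003,0,-.002): print(todelta(T+[0,0,z],F).tolist())
c=cap('wrist'); save(c,'w9.png'); P=np.nan_to_num(cloud(c),nan=-9)
y=np.radians(8.6); d=P-[.6494,-.2728,0]; X=d[...,0]*np.cos(y)+d[...,1]*np.sin(y); Y=-d[...,0]*np.sin(y)+d[...,1]*np.cos(y)
for x in list(range(-80,-30,4))+[-20,0,20,40,60]:
    m=(abs(X*1e3-x)<2)&(abs(Y)<.025)&(P[...,2]>-.02)&(P[...,2]<.15); print(x,m.sum(),np.percentile(P[...,2][m],[10,50,90]).round(4) if m.any() else '')
E
```

```text
19.875 [ 0.65020627 -0.27236114  0.10676467] [ 0.81  1.02 -0.94  1.43  0.86  1.14  1.45] [-0.0555919  -0.35005907 -1.55466877] 0.056693322207180735
[0.0182, -0.0002, 0.0006, 0.0009, -0.0012, -0.0007]
[0.0252, -0.0002, 0.0006, 0.0009, -0.0012, -0.0007]
[0.0282, -0.0002, 0.0006, 0.0009, -0.0012, -0.0007]
[0.0302, -0.0002, 0.0006, 0.0009, -0.0012, -0.0007]
-80 317 [0.0044 0.0053 0.0062]
-76 319 [0.0044 0.0052 0.0061]
-72 384 [0.0043 0.0052 0.0061]
-68 320 [0.0044 0.0053 0.0061]
-64 318 [0.0044 0.0053 0.0063]
-60 313 [0.0044 0.0052 0.0061]
-56 1774 [0.0054 0.1157 0.1294]
-52 1510 [0.0054 0.129  0.1299]
-48 1199 [0.1285 0.1294 0.1302]
-44 1186 [0.1286 0.1294 0.1302]
-40 1135 [0.1286 0.1294 0.1301]
-36 1125 [0.1284 0.1292 0.13  ]
-32 1081 [0.1286 0.1293 0.1301]
-20 981 [0.1284 0.1292 0.1299]
0 871 [0.1283 0.129  0.1297]
20 797 [0.1284 0.1291 0.1298]
40 0 
60 0
```

View pics/w9.png

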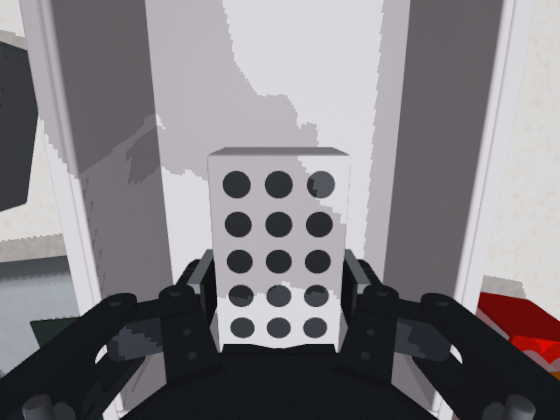

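send_rows --moves '[0.008,0,0,0,0,0,0.015,0,0.0006,0.001,-0.001,0,0.02,0,0.0006,0.001,-0.001,0,0.023,0,0.0006,0.001,-0.001,0,0.0255,0,0.0006,0.001,-0.001,0,0.027,0,0.0006,0.001,-0.001,0,0.0282,0,0.0006,0.001,-0.001,0,0.0288,0,0.0006,0.001,-0.001,0]'

```text
time_s: 20.92
tcp_pos: [0.6503, -0.2723, 0.078]
ee_rot: [-0.117, 1.569, 0.118]
ft_force: [-3.2, 1.0, 6.5]
finger_gap: 0.661
```

send_rows --moves '[-0.0005,0,0,0,0,0,-0.0005,0,0,0,0,0,-0.0005,0,0,0,0,0,-0.0005,0,0,0,0,0,-0.0005,0,0,0,0,0]' --gripper 0.0854

```text
time_s: 21.55
tcp_pos: [0.6503, -0.2723, 0.0785]
ee_rot: [-0.117, 1.569, 0.118]
ft_force: [-0.6, 0.3, -0.2]
finger_gap: 0.997
```

send_rows --moves '[-0.01,0,0,0,0,0,-0.03,0,0,0,0,0,-0.06,0,0,0,0,0,-0.1,0,0,0,0,0,-0.14,0,-0.02,0,0,0,-0.18,0,-0.04,0,0,0,-0.18,0,-0.06,0,0,0,-0.18,0,-0.06,0,0,0]'

```text
time_s: 22.55
tcp_pos: [0.5906, -0.2822, 0.2606]
ee_rot: [-0.118, 1.568, 0.116]
ft_force: [0.4, -0.2, -0.7]
finger_gap: 1.002
```

```bash
python3 - <<'E'
from rack import *
s=ctrl.state(); print(s['time_s'],s['tcp_pos'],s['ft_force'],s['finger_gap']*.0854)
rack(.1007,(.6494,-.2728),r=.075,save_='w10.png')
c=cap('scene'); save(c,'s10.png'); P=np.nan_to_num(cloud(c),nan=-9); Z=P[...,2]
m=(Z>.103)&(Z<.122)&(abs(P[...,0]-.62)<.22)&(abs(P[...,1]+.28)<.17); print('tote',cv2.minAreaRect(P[m][:,:2].astype(np.float32)))
a=cv2.imread('pics/s10.png'); b=cv2.imread('pics/w10.png'); cv2.imwrite('pics/c10.png',np.hstack([cv2.resize(a,(440,330)),cv2.resize(b[:, 100:460],(330,330))]))
E
```

```text
22.55 [ 0.5905778  -0.28220137  0.26063316] [ 0.38838421 -0.20156034 -0.73448148] 0.08557250361061747
[ 252  196   56   94 4978] 0.1005 ((0.6482972502708435, -0.27200692892074585), (0.10908874124288559, 0.058097030967473984), 8.652189254760742) plane [0.0023 0.0007 0.1005]
tote ((0.6167095899581909, -0.2788074314594269), (0.301950067281723, 0.2216458022594452), 8.5816011428833)
```

View pics/c10.png

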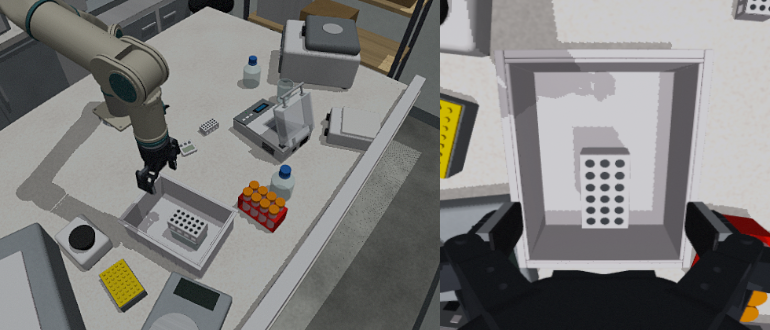

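The rack lies level on the block: its top is at 0.1005 m, and it is centred within about 2 mm of the block as measured earlier. The hood stands open, near (290,115) in the left half of the picture. The gripper is clear and the tote has not moved, so I am handing in.

```bash
python3 -c "
from workcell import order
print(order.job_done())"
```

```text
the job is handed in; nothing more can be done
None
```

I opened the heater's hood, laid the block flat in the tote and set the rack on top of it. I handed the job in at about 22.6 s of the 69 s allowed; the system reported no verdict.

- **Hood:** I pushed it up at the bar with closed fingers, past its over-centre point. It was still standing open in the last scene picture. I judged this by eye and did not measure its angle.
- **Block:** I gripped it with the tool tilted 30° to clear the hood. After release, the block measured flat, with its slope under 0.01, and its top was 0.056 m above the bench. It lies about 33 mm from the tote's centre along the long side, within the allowed range. I shifted it there because joint 6 was close to its limit.
- **Rack:** I took the largest of the three look-alikes. Its top measured level at 0.1005 m, where about 0.1007 m was expected. Its centre is about 1.4 mm from the block's centre as measured before the rack went on.
- **Tote:** It moved less than 1 mm by the scene camera. The bystanders looked undisturbed in the last picture, but I did not measure them.
- **Disagreements:**
  - The first readings of the rack from the top and scene cameras differed by about 9 mm, so I used the close wrist view.
  - On the first rack grip I suspected the fingertips were on the bench, so I gripped again 13 mm higher. The upward force was about the same, so they were probably not touching.

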